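# Dock the reader's lamp and show the red-capped vial to the reader

## Task

First close the gap between the vial reader and its loose teal lamp module: set the lamp flush against the reader's side with its front in line with the reader's front, standing on the table, and let go of it. Then take the red-capped vial out of the sample changer and hold it in the air in front of the reader's sloping window, base towards the window and 50 mm from its centre, the vial's axis along the window's line of view (leaning 30 degrees, cap away from the window). Finish while still holding it there, still and touching nothing but the gripper; leave the other vials in their cups and the other things where they are.

Things in the scene. Friction and masses are not known exactly. Their poses are not given: they have to be found in the camera images.
- lamp: Loose teal lamp module, a block 60 (x) by 90 (y) by 60 mm tall with a pale light panel on top, about 0.35 kg, on the table a few cm off the reader's -y side. Origin: centre of its underside. Its +y end face (brass contact) belongs against the reader's -y side; docked, its origin is at x = 0, y = -90 mm in the reader's frame, axes alike.
- reader: Fixed vial reader: white block 60 (x) by 90 (y) by 56 mm tall under a teal head, also 90 mm wide, top edge 105 mm above the table. Its sides are flat and upright, at y = +45 and -45 mm. Its front is -x, facing the robot but turned up to 0.3 rad. Origin: centre of its underside; z up.
- reader_window: The reader's round window (white ring 52 mm across, black disc, blue lens) on the head's sloping top. Origin: its centre, at x = -10, z = 87 mm in the reader's frame. Its z axis is the line of view, out of the window: up and towards the reader's front, 30 degrees from vertical. Its y axis is the reader's y.
- reader_focus (a point): Point on the line of view 50 mm out of the window's centre, in the air above the reader: the centre of the vial's base belongs here.
- red_vial: The vial to show: amber glass with a paper band and a RED cap. 22 mm diameter up to 56 mm above its base, cap 21 mm diameter, 75 mm tall in all, about 0.03 kg. Origin: centre of its base; z points to its cap. It stands in one of the changer's cups with 1.5 mm play all round; the cup hides its lowest 22 mm.
- changer: Fixed white sample changer, 256 mm across; its turntable (fixed, top 70 mm above the table) bears ten grey open cups, 31 mm outside, 25 mm inside, 22 mm deep, on a circle of 95 mm radius, 36 degrees apart, round a low hub (66 mm across, top at 80 mm). A teal tower 237 mm tall stands on its +y side, 170 mm and more from the axis. Origin: on the axis at table height.
- white_vial: Bystander: vial like the red one but with a white cap, in another cup; origin: centre of its base. Leave it in its cup.
- blue_vial: Bystander: vial like the red one but with a blue cap, in another cup; origin: centre of its base. Leave it in its cup.
- silver_vial: Bystander: vial like the red one but with a bare silver cap, in another cup; origin: centre of its base. Leave it in its cup.
- green_vial: Bystander: vial like the red one but with a green cap, in another cup; origin: centre of its base. Leave it in its cup.
- sieve_jar: Sand-coloured jar of drying beads with a teal cap, 70 mm across, 130 mm tall. Bystander on the table; origin: centre of its underside.
- reagent: Amber reagent bottle with a teal cap, 60 mm across, 150 mm tall. Bystander on the table; origin: centre of its underside.
- beaker: White open cup, 64 mm across, 70 mm tall. Bystander on the table; origin: centre of its underside.
- spatula: Steel spatula with a handle, 170 mm long, lying flat. Bystander on the table; origin: on the table under its middle.
Not all that is in view belongs to the job. What is shaped like the lamp but purple is not meant. Leave any purple look-alike of the reader alone.

How it is judged (in metres and radians):
On the way, in this order (a step that is already met when the one before it is completed fails the run):
1. the lamp module stands flush against the reader, in line with it, and is let go (y of lamp in the frame of reader between -0.093 and -0.087 m and x of lamp in the frame of reader between -0.01 and 0.01 m and angle between the x axis of lamp and the x axis of reader, either way round below 0.06 rad and height (world z) of lamp below 0.004 m and angle between lamp's own z axis and vertical below 0.05 rad and contact force between lamp and the fingers below 0.2 N and linear speed of lamp below 0.01 m/s), for 0.2 s.
2. the red-capped vial is lifted clear of its cup (z of red_vial in the frame of changer above 0.1 m and contact force between red_vial and the fingers above 0.5 N), for 0.1 s.
At the end, for the whole second after the job is handed in: Lamp released, flush on the reader (gap < 3 mm, in line within 10 mm, 0.06 rad). Red vial held still by the fingers alone: base 38-62 mm out from the window, within 10 mm of the line of view, axis within 0.15 rad, cap away. Other vials moved < 12 mm, other things < 25 mm (all of step 1 and x of red_vial in the frame of reader_window between -0.01 and 0.01 m and y of red_vial in the frame of reader_window between -0.01 and 0.01 m and z of red_vial in the frame of reader_window between 0.038 and 0.062 m and angle between the z axis of red_vial and the z axis of reader_window, either way round below 0.15 rad and angle between red_vial's own z axis and vertical below 1 rad and contact force between red_vial and the fingers above 1 N and contact force between red_vial and reader below 0.1 N and contact force between red_vial and lamp below 0.1 N and contact force between red_vial and changer below 0.1 N and linear speed of red_vial below 0.015 m/s and angular speed of red_vial below 0.15 rad/s); the arm keeps its last pose, push and grip.
It fails at once if another vial is shifted, knocked or taken out of its cup (distance of any of white_vial, blue_vial, silver_vial, green_vial from where it was at the start of the episode above 0.012 m).
It fails at once if a bystander on the table is pushed about (distance of any of sieve_jar, reagent, beaker, spatula from where it was at the start of the episode above 0.025 m).
It also fails if it takes over 45 s, if anything falls off the work surface, if the arm or the gripper's body presses on something with over 40 N, if the wrist force passes 120 N, or if a joint passes its speed limit or range.

## Robot

A 6-joint arm with a two-finger parallel gripper is mounted at the origin on the work surface. World frame = base frame: x ahead of the robot, y to its left, z up, the work surface at z = 0. Lengths are in mm, angles in rad, forces in N, time in s.
With the tool pointing down it reaches from about 350 to 875 mm from the base axis. Payload 4.2 kg.
Tool frame: the origin (TCP) lies midway between the tips of the shut fingers; the grasp point (between the pads) lies 19 mm behind it; y points along the fingers, x is the direction in which the jaws open and shut, and the axes are right-handed (so a half turn about y gives the same grasp; the last joint's range is limited). The gripper opens to 85 mm and grips with 20 to 120 N. Pads are 22 mm wide; open, the fingers measure 114 mm over their backs; the gripper's body (76 mm by 85 mm) begins 54 mm behind the grasp point. The pads swing forward as they close: fully open they stand 13 mm farther back than shut.
Start: joints at [-1.012, 0.385, 0.008, 0, -1.194, -0.259], TCP at [184.596, -597.096, 231.312] pointing down, gripper open.
Joint ranges: [-3.14, 3.14], [-1.21, 2.06], [-1.07, 1.41], [-3.16, 2.05], [-2.99, -0.16], [-3.1, 3.1]. Speed limits (rad/s): [2.79, 2.79, 3.14, 3.14, 3.14, 3.14].

## Interface

Orientations are given as a unit quaternion [x, y, z, w].
In Python, from bench import read_state, get_image, job_done gives the robot as it stands.
- The arm moves only by the tool play_rows, never from a script. Its argument "series" is a list of rows, each a list of 7 numbers: the shift along the tool's x, y, z in m, then the turn, a rotation vector about the tool's x, y, z in rad, then the finger opening in m, from 0 to 0.0854. In form: [[x, y, z, wx, wy, wz, claw], ...]. A call has 1 to 10 rows; each row shifts and turns the pose as measured when the row begins, along the tool's axes as they then stand; what a row does not reach is not made up. A row lasts 1/10 s, in which the tool goes at most 50 mm and 8.59 degrees, less where a joint would pass 70% of its speed; a pose out of reach is approached as far as the arm can. A call with a gripper value outside its range is refused whole. The fingers move at their own pace and stop on an object; the grip force is fixed at half the most. Time passes only in rows, so rows that do not move let the fingers close. It gives the time, the measured TCP pose, the force and the opening at its end, in the units of the state.
- read_state(): the state, without advancing time (a new reading comes with each control period).
- get_image(name): name is "side" or "top"; returns a dict with "color" (384x512x3 uint8, red, green, blue), "intrinsics" (3x3 intrinsics, pixels), "origin" and "orientation" of the camera in the world. Camera axes: x right, y down, z forward; pixel columns grow to the right and rows downward; lengths in mm; the calibration is good to about 2 mm. A picture is of the moment at which its call begins. There is no depth.
- job_done(): hands the job in, once; it reports no verdict.
The state is a dict: "clock": time; "joints": joint angles; "joint_vel": joint speeds; "joint_efforts": joint torques, N m; "position": TCP position; "ee_rot": TCP orientation; "contact_force": force on the tool from outside, world axes, zero at the start; "wrist_torque": the same for the moment, N m; "gripper_width": finger opening in mm.
Only numpy, scipy, OpenCV 4.12 (cv2) and the standard library are available. Lean on these libraries where they do the work, as an engineer would, in place of code of your own. Each camera call takes 0.05 s, during which the arm holds its last target. There are 200 camera calls.

## Working session

There is one attempt and no reset: what is moved stays moved. The work goes in short steps, Python scripts to look and compute and a tool call to move; the robot and the scene stay as the last step left them, time stands still between calls to the robot, and variables do not carry over. Pictures are saved under pics/ and viewed, about 8 in all and at most 12, crops included, and the job is handed in when it is done.

Besides the shell and the picture viewer there is one more tool, called after "Emit:" as name(argument=value, ...) on one line, values as JSON. play_rows: Moves the arm, as the interface text tells. Its arguments: {"type":"object","properties":{"series":{"type":"array","items":{"type":"array","items":{"type":"number"}}}},"required":["series"]}

```bash
ls; mkdir -p pics; cat > h.py <<'E'
import numpy as np, cv2
from scipy.spatial.transform import Rotation as R
from bench import read_state, get_image, job_done
def snap(n,f):
    d=get_image(n); cv2.imwrite('pics/'+f,d['color'][:,:,::-1]); np.savez('pics/'+f[:-4],**{k:np.array(v) for k,v in d.items()}); return d
def load(f): return dict(np.load('pics/'+f+'.npz'))
def cam(d):
    o=np.array(d['orientation']); Rm=R.from_quat(o).as_matrix() if o.size==4 else o.reshape(3,3)
    return np.array(d['intrinsics']).reshape(3,3),Rm,np.array(d['origin'])
def onz(d,uv,z):
    K,Rm,o=cam(d); v=Rm@np.linalg.inv(K)@np.array([uv[0],uv[1],1.]); return o+v*(z-o[2])/v[2]
def proj(d,p):
    K,Rm,o=cam(d); q=K@(Rm.T@(np.array(p,float)-o)); return q[:2]/q[2]
E
python3 - <<'E'
from h import *
a=snap('top','t0.png'); b=snap('side','s0.png')
for d in(a,b): print(cam(d))
print(read_state())
E
```

```text
pics
(array([[375.68132703,   0.        , 264.72808051],
       [  0.        , 375.68132703, 196.60425759],
       [  0.        ,   0.        ,   1.        ]]), array([[ 0.00908898, -0.9952597 ,  0.09682722],
       [-0.99992184, -0.0098773 , -0.00766528],
       [ 0.00858534, -0.09674998, -0.99527169]]), array([441.70942052, -78.32611446, 963.90305482]))
(array([[390.93604585,   0.        , 257.5761628 ],
       [  0.        , 390.93604585, 188.92331282],
       [  0.        ,   0.        ,   1.        ]]), array([[-0.99106053, -0.08553519,  0.10238537],
       [-0.13327874,  0.60033771, -0.78856288],
       [ 0.00598407, -0.79515933, -0.60637103]]), array([441.36060107, 675.35027686, 669.79012529]))
{'clock': 0.1, 'joints': array([-1.01243903e+00,  3.85483421e-01,  6.75211827e-03, -4.33706346e-04,
       -1.19400065e+00, -2.58581398e-01]), 'joint_vel': array([ 0.00107327, -0.00209912,  0.00276437,  0.00161582,  0.00080547,
        0.00120163]), 'joint_efforts': array([-1.10580113e-03, -3.93317592e+01,  1.88929635e+01,  4.19795975e+00,
       -2.58240128e-03,  5.42321345e-06]), 'position': array([ 184.41481348, -596.62286166,  230.32483539]), 'ee_rot': array([ 0.4191917 ,  0.56940813, -0.56863932, -0.4203594 ]), 'contact_force': array([-0.62293811, -0.02530189,  0.0959751 ]), 'wrist_torque': array([-0.00401167,  0.012911  , -0.02331367]), 'gripper_width': 85.82695127375705}
```

View pics/t0.png

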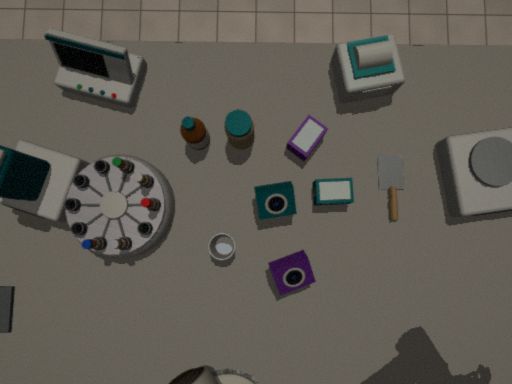

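View pics/s0.png

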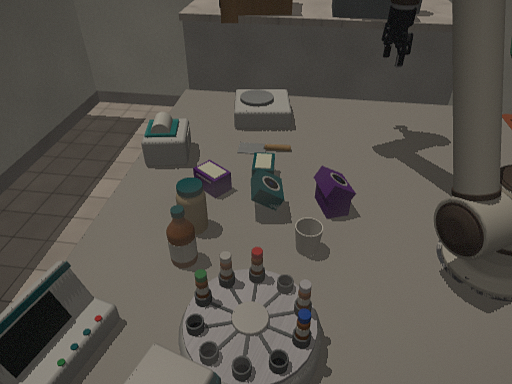

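The top view shows the teal reader at (276,201) and the teal lamp at (333,192). The purple look-alikes are the lamp at (307,138) and the reader at (292,273). 

The red cap is at (146,203) in the top view and (257,252) in the side view. It could be taken for the green cap at top (118,162), the blue cap at (88,244), or the white or silver caps at side (226,257) and (305,287). I choose the teal lamp, the teal reader and the red cap, and check them in one close crop.

```bash
python3 - <<'E'
import cv2,numpy as np
a=cv2.imread('pics/t0.png')
c=cv2.resize(a[170:230,250:362],None,fx=7,fy=7,interpolation=cv2.INTER_CUBIC)
b=cv2.imread('pics/s0.png')
e=cv2.resize(b[235:290,215:325],None,fx=3,fy=3,interpolation=cv2.INTER_CUBIC)
f=cv2.resize(a[175:230,125:175],None,fx=3,fy=3,interpolation=cv2.INTER_CUBIC)
im=np.zeros((600,784,3),np.uint8); im[:420]=c; im[425:590,:330]=e; im[425:590,350:500]=f
im=np.clip(im*1.6,0,255).astype(np.uint8)
for i in range(0,112,10): cv2.putText(im,str(250+i),(i*7,10),0,.35,(0,255,255)); cv2.line(im,(i*7,12),(i*7,20),(0,255,255))
for i in range(0,60,10): cv2.putText(im,str(170+i),(0,i*7+4),0,.35,(0,255,255))
cv2.imwrite('pics/c1.png',im)
E
```

```text
(no output)
```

View pics/c1.png

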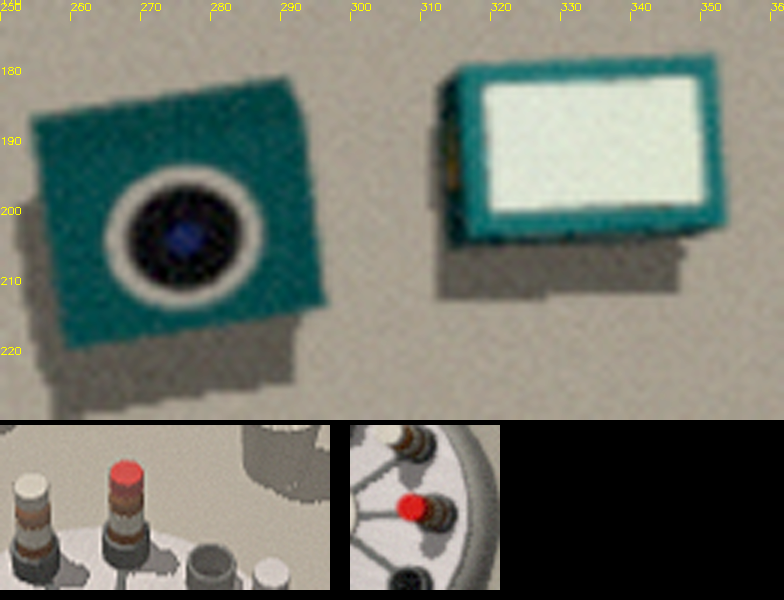

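```bash
cat >> h.py <<'E'
from scipy.optimize import least_squares
def pt(x,y,u0=250,v0=170,s=7): return np.array([u0+(x+.5)/s-.5, v0+(y+.5)/s-.5])
def pose(obs):  # obs: list of (cam dict, uv, local pt)
    def f(q):
        c,s=np.cos(q[2]),np.sin(q[2]); r=[]
        for d,uv,p in obs: r+=list(proj(d,[q[0]+c*p[0]-s*p[1],q[1]+s*p[0]+c*p[1],p[2]])-uv)
        return r
    g=onz(obs[0][0],obs[0][1],60); 
    return least_squares(f,[g[0],g[1],0],x_scale=[100,100,1])
def tri(l):
    A=np.zeros((3,3));b=np.zeros(3);L=[]
    for d,uv in l:
        K,Rm,o=cam(d); v=Rm@np.linalg.inv(K)@np.array([*uv,1.]); v/=np.linalg.norm(v); P=np.eye(3)-np.outer(v,v); A+=P;b+=P@o;L.append((P,o))
    p=np.linalg.solve(A,b); return p,[np.linalg.norm(P@(p-o)) for P,o in L]
E
python3 - <<'E'
from h import *
t=load('t0'); s=load('s0')
r=pose([(t,pt(32,117),(30,45,105)),(t,pt(288,78),(30,-45,105)),(t,pt(326,303),(-30,-45,75.5)),(t,pt(65,347),(-30,45,75.5)),(t,pt(184,237),(-10,0,87))])
print('reader',r.x,r.fun.round(1))
l=pose([(t,pt(462,67),(30,45,60)),(t,pt(717,55),(30,-45,60)),(t,pt(727,226),(-30,-45,60)),(t,pt(468,238),(-30,45,60))])
print('lamp',l.x,l.fun.round(1))
for q in(r.x,l.x): pass
c,sn=np.cos(r.x[2]),np.sin(r.x[2]); d=l.x[:2]-r.x[:2]
print('lamp in reader',[c*d[0]+sn*d[1],-sn*d[0]+c*d[1]],'dyaw',l.x[2]-r.x[2])
print('red',tri([(t,pt(412-350,507-425,125,175,3)),(s,pt(126,472-425,215,235,3))]))
print('hub z80',onz(t,(113,205),80),onz(s,(251,317),80))
st=read_state();print(R.from_quat(st['ee_rot']).as_matrix().round(3))
E
```

```text
reader [ 5.19599998e+02 -1.09209250e+02  1.74234453e-01] [-0.3  3.3  1.6  2.5 -0.5 -3.2 -0.7 -3.3 -0.2  0.6]
lamp [ 5.46295505e+02 -2.54035381e+02  5.10130975e-02] [-0.4 -0.2  0.1  0.   0.2  0.2  0.1 -0. ]
lamp in reader [np.float64(1.1851019399397167), np.float64(-147.26117567468907)] dyaw -0.12322135530448274
red (array([507.04572214, 176.08377315, 143.65844566]), [np.float64(0.031235979004401136), np.float64(0.03123597900453073)])
hub z80 [504.33435498 271.34619675  80.        ] [503.28939254 274.22778503  80.        ]
[[-0.295 -0.001 -0.955]
 [ 0.955  0.002 -0.295]
 [ 0.002 -1.     0.   ]]
```

```bash
python3 - <<'E'
from h import *
t=load('t0'); s=load('s0')
sl=lambda x:87+(x+10)*np.tan(np.pi/6)
uv=[pt(32,117),pt(288,78),pt(326,303),pt(65,347),pt(184,237)]
def f(q):
    c,sn=np.cos(q[2]),np.sin(q[2]); r=[]
    for p,u in zip([(q[4],45,105),(q[4],-45,105),(q[3],-45,sl(q[3])),(q[3],45,sl(q[3])),(-10,0,87)],uv):
        r+=list(proj(t,[q[0]+c*p[0]-sn*p[1],q[1]+sn*p[0]+c*p[1],p[2]])-u)
    return r
r=least_squares(f,[520,-109,.17,-25,25],x_scale=[100,100,1,10,10]);print(r.x,r.fun.round(1))
q=r.x;l=[546.3,-254.0]
c,sn=np.cos(q[2]),np.sin(q[2]); d=np.array(l)-q[:2]
print('lamp in reader',[c*d[0]+sn*d[1],-sn*d[0]+c*d[1]],'dyaw',.051-q[2])
w=np.array([q[0]-10*c,q[1]-10*sn,87]); ax=np.array([-.5*c,-.5*sn,.866]); print('win',w,proj(s,w),'focus',w+50*ax,proj(s,w+50*ax),'axis',ax)
for p in[(-30,-45,0),(-30,45,0),(-30,45,56),(-30,-45,56)]: print(p,proj(s,[q[0]+c*p[0]-sn*p[1],q[1]+sn*p[0]+c*p[1],p[2]]))
b=cv2.imread('pics/s0.png')
im=np.hstack([cv2.resize(b[145:225,240:300],None,fx=7,fy=7,interpolation=cv2.INTER_CUBIC)]);im=np.clip(im*1.6,0,255).astype(np.uint8)
for i in range(0,60,10): cv2.putText(im,str(240+i),(i*7,10),0,.35,(0,255,255))
for i in range(0,80,10): cv2.putText(im,str(145+i),(0,i*7+4),0,.35,(0,255,255))
cv2.imwrite('pics/c2.png',im)
E
```

```text
[ 5.20974495e+02 -1.09070885e+02  1.75686423e-01 -3.89949822e+01
  3.54637043e+01] [-0.8  0.4  1.1 -0.4 -0.1  0.  -0.1 -0.  -0.2  0. ]
lamp in reader [np.float64(-0.3956312865722964), np.float64(-147.12468520981997)] dyaw -0.12468642343443184
win [ 511.12842704 -110.81872555   87.        ] [270.39426784 183.13248221] focus [ 486.51325717 -115.18832645  130.3       ] [281.06343649 168.67477659] axis [-0.4923034  -0.08739202  0.866     ]
(-30, -45, 0) [275.74664781 198.7793869 ]
(-30, 45, 0) [278.52811423 220.84646964]
(-30, 45, 56) [279.40179988 203.9176045 ]
(-30, -45, 56) [276.46884187 182.29550751]
```

View pics/c2.png

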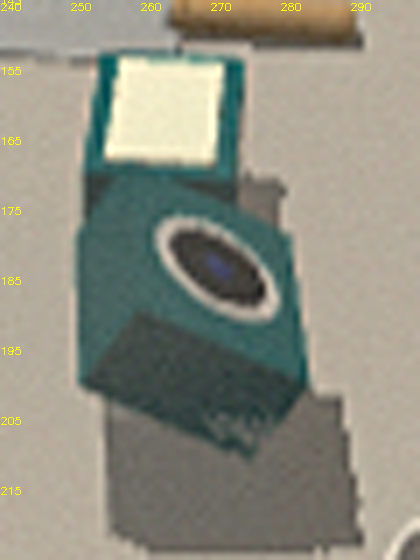

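The enlarged side crop puts the window centre at (271.1,182.4), against a prediction of (270.4,183.1) from the top view. The reader pose is therefore good to about 2 mm. The lamp, beyond the reader in this view, has a gap of about 57 mm. Next is a planner that turns targets into rows.

```bash
cat >> h.py <<'E'
def frame(xa,ya):  # tool x axis, tool y (finger direction)
    ya=np.array(ya,float)/np.linalg.norm(ya); xa=np.array(xa,float); xa-=ya*(xa@ya); xa/=np.linalg.norm(xa)
    return np.column_stack([xa,ya,np.cross(xa,ya)])
def plan(P,M,n,claw):
    st=read_state(); p=st['position']; A=R.from_quat(st['ee_rot']).as_matrix()
    w=R.from_matrix(A.T@M).as_rotvec(); dp=(np.array(P)-p)/n/1000
    print('step mm',np.linalg.norm(dp)*1000,'deg',np.degrees(np.linalg.norm(w)/n))
    for i in range(n):
        B=A@R.from_rotvec(w*i/n).as_matrix()
        print([*[round(float(v),4) for v in B.T@dp],*[round(float(v),4) for v in w/n],claw],end=', ')
    print()
def yawM(y,flip=1): return frame([flip*np.cos(y),flip*np.sin(y),0],[0,0,-1])
def info():
    s=read_state(); print(s['clock'],s['position'].round(1),'F',s['contact_force'].round(1),'w',round(s['gripper_width'],1),'j',s['joints'].round(2)); print(R.from_quat(s['ee_rot']).as_matrix().round(3).tolist())
E
python3 -c "
from h import *
plan([546.8,-264,120],yawM(.051,-1),10,.085)"
```

```text
step mm 50.411562246165964 deg 7.575542869890465
[0.0211, 0.0111, -0.0444, 0.0001, -0.1322, 0.0002, 0.085], [0.015, 0.0111, -0.0468, 0.0001, -0.1322, 0.0002, 0.085], [0.0087, 0.0111, -0.0484, 0.0001, -0.1322, 0.0002, 0.085], [0.0023, 0.011, -0.0491, 0.0001, -0.1322, 0.0002, 0.085], [-0.0042, 0.011, -0.049, 0.0001, -0.1322, 0.0002, 0.085], [-0.0107, 0.011, -0.048, 0.0001, -0.1322, 0.0002, 0.085], [-0.0169, 0.011, -0.0462, 0.0001, -0.1322, 0.0002, 0.085], [-0.0228, 0.011, -0.0436, 0.0001, -0.1322, 0.0002, 0.085], [-0.0284, 0.011, -0.0402, 0.0001, -0.1322, 0.0002, 0.085], [-0.0334, 0.011, -0.0361, 0.0001, -0.1322, 0.0002, 0.085],
```

Emit:
play_rows(series=[[0.021,0.011,-0.044,0,-0.132,0,0.085],[0.015,0.011,-0.047,0,-0.132,0,0.085],[0.009,0.011,-0.048,0,-0.132,0,0.085],[0.002,0.011,-0.049,0,-0.132,0,0.085],[-0.004,0.011,-0.049,0,-0.132,0,0.085],[-0.011,0.011,-0.048,0,-0.132,0,0.085],[-0.017,0.011,-0.046,0,-0.132,0,0.085],[-0.023,0.011,-0.044,0,-0.132,0,0.085],[-0.028,0.011,-0.04,0,-0.132,0,0.085],[-0.033,0.011,-0.036,0,-0.132,0,0.085]])

```text
clock: 1.1
position: [535.1, -260.5, 117.1]
ee_rot: [-0.033, 0.707, -0.705, 0.03]
contact_force: [0.6, -1.4, -0.8]
gripper_width: 85.3
```

```bash
python3 -c "
from h import *
info();plan([546.8,-264,110],yawM(.051,-1),6,.085)"
```

```text
1.1 [ 535.1 -260.5  117.1] F [ 0.6 -1.4 -0.8] w 85.3 j [-0.18  0.44 -0.21 -0.   -0.92  0.27]
[[-0.996, -0.004, 0.09], [-0.09, 0.002, -0.996], [0.004, -1.0, -0.003]]
step mm 2.34773456852477 deg 0.37852333568740465
[-0.0019, 0.0012, 0.0008, 0.0005, 0.0066, 0.0007, 0.085], [-0.0019, 0.0012, 0.0007, 0.0005, 0.0066, 0.0007, 0.085], [-0.0019, 0.0012, 0.0007, 0.0005, 0.0066, 0.0007, 0.085], [-0.0019, 0.0012, 0.0007, 0.0005, 0.0066, 0.0007, 0.085], [-0.0019, 0.0012, 0.0007, 0.0005, 0.0066, 0.0007, 0.085], [-0.0019, 0.0012, 0.0007, 0.0005, 0.0066, 0.0007, 0.085],
```

Emit:
play_rows(series=[[-0.006,0.004,0.002,0.002,0.02,0.002,0.085],[-0.006,0.004,0.002,0.002,0.02,0.002,0.085],[0,0.015,0,0,0,0,0.085],[0,0.015,0,0,0,0,0.085],[0,0.015,0,0,0,0,0.085],[0,0.015,0,0,0,0,0.085],[0,0,0,0,0,0,0.085]])

```text
clock: 1.8
position: [548.3, -262.7, 43.3]
ee_rot: [0.018, -0.707, 0.707, -0.015]
contact_force: [-1.3, 0.3, -0.2]
gripper_width: 84.8
```

```bash
python3 - <<'E'
from h import *
info();plan([546.8,-264,16],yawM(.051,-1),4,.085)
t=snap('top','t1.png');s=snap('side','s1.png')
a=cv2.resize(t['color'][160:240,240:380,::-1],None,fx=5,fy=5);b=cv2.resize(s['color'][80:230,220:320,::-1],None,fx=3,fy=3)
im=np.zeros((450,1000,3),np.uint8);im=np.zeros((450,800,3),np.uint8)
a=cv2.resize(a,None,fx=.7,fy=.7);im[:280,:490]=a;im[:450,495:795]=b
cv2.imwrite('pics/c3.png',np.clip(im*1.6,0,255).astype(np.uint8))
E
```

```text
1.8 [ 548.3 -262.7   43.3] F [-1.3  0.3 -0.2] w 84.8 j [-0.18  0.55 -0.25  0.   -0.78  0.23]
[[-0.999, -0.004, 0.046], [-0.046, -0.0, -0.999], [0.004, -1.0, 0.0]]
step mm 6.842636613617195 deg 0.09085249318793
[0.0004, 0.0068, 0.0003, -0.0, -0.0012, 0.001, 0.085], [0.0004, 0.0068, 0.0003, -0.0, -0.0012, 0.001, 0.085], [0.0004, 0.0068, 0.0003, -0.0, -0.0012, 0.001, 0.085], [0.0004, 0.0068, 0.0003, -0.0, -0.0012, 0.001, 0.085],
```

View pics/c3.png

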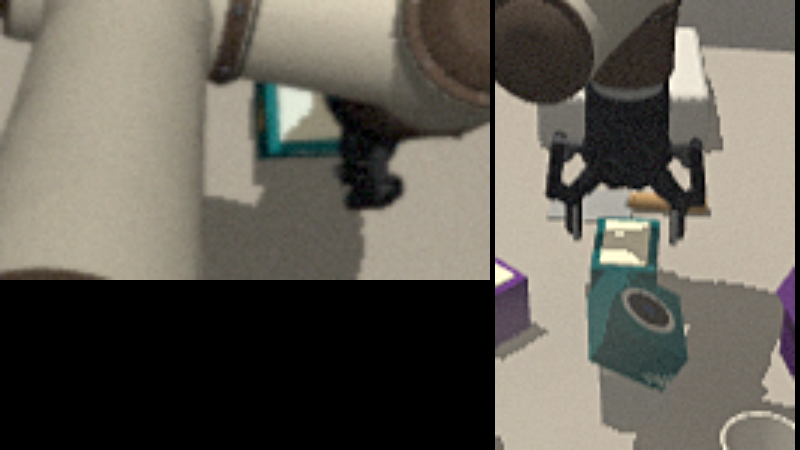

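The side crop shows the fingers straddling the lamp across x, with tips at about crop (575,235) and (677,235). The lamp panel lies between them. I descend and close.

Emit:
play_rows(series=[[0.001,0.012,0.001,0,0,0,0.085],[0.001,0.012,0,0,0,0,0.085],[0,0.003,0,0,0,0,0.05],[0,0,0,0,0,0,0.05],[0,0,0,0,0,0,0.05],[0,0,0,0,0,0,0.05],[0,0,0,0,0,0,0.05]])

```text
clock: 2.6
position: [548.9, -265.7, 19.1]
ee_rot: [0.015, -0.706, 0.708, -0.018]
contact_force: [0.7, -0.6, -1.1]
gripper_width: 59.6
```

```bash
python3 - <<'E'
from h import *
info()
st=read_state();p=st['position']
y=.1757; ey=np.array([-np.sin(y),np.cos(y),0])
# rotate & go: lamp docked centre
q=np.array([521,-109.1]); c,s=np.cos(y),np.sin(y)
dock=q-90*ey[:2]; tcp=dock-10*ey[:2]; print('dock',dock,'tcp',tcp)
pre=tcp-8*ey[:2]
plan([*pre,p[2]+1],yawM(y,-1),6,.05)
E
```

```text
2.6 [ 548.9 -265.7   19.1] F [ 0.7 -0.6 -1.1] w 59.6 j [-0.18  0.58 -0.27  0.   -0.71  0.23]
[[-0.999, 0.004, 0.046], [-0.046, -0.003, -0.999], [-0.004, -1.0, 0.003]]
dock [ 536.73176631 -197.71439798] tcp [ 538.47974035 -207.5604422 ]
step mm 8.509259045172705 deg 1.2412094666704052
[0.0011, -0.0002, -0.0084, -0.0006, -0.0216, -0.0006, 0.05], [0.0009, -0.0002, -0.0085, -0.0006, -0.0216, -0.0006, 0.05], [0.0008, -0.0002, -0.0085, -0.0006, -0.0216, -0.0006, 0.05], [0.0006, -0.0002, -0.0085, -0.0006, -0.0216, -0.0006, 0.05], [0.0004, -0.0002, -0.0085, -0.0006, -0.0216, -0.0006, 0.05], [0.0002, -0.0002, -0.0085, -0.0006, -0.0216, -0.0006, 0.05],
```

Emit:
play_rows(series=[[0.001,-0.0005,-0.0085,0,-0.022,0,0.05],[0.001,0,-0.0085,0,-0.022,0,0.05],[0.001,0,-0.0085,0,-0.022,0,0.05],[0.0005,0,-0.0085,0,-0.022,0,0.05],[0.0005,0,-0.0085,0,-0.022,0,0.05],[0,0,-0.0085,0,-0.022,0,0.05],[0,0,0,0,0,0,0.05]])

```text
clock: 3.3
position: [538.5, -210.4, 19.1]
ee_rot: [0.066, -0.703, 0.705, -0.069]
contact_force: [0.1, -2.4, -2.7]
gripper_width: 59.2
```

```bash
python3 - <<'E'
from h import *
info()
y=.1757; ey=np.array([-np.sin(y),np.cos(y),0])
p=read_state()['position']
plan([538.5,-207.6,p[2]],yawM(y,-1),3,.05)
s=snap('side','s2.png')
cv2.imwrite('pics/c4.png',np.clip(cv2.resize(s['color'][100:230,220:320,::-1],None,fx=4.5,fy=4.5,interpolation=cv2.INTER_CUBIC)*1.6,0,255).astype(np.uint8))
E
```

```text
3.3 [ 538.5 -210.4   19.1] F [ 0.1 -2.4 -2.7] w 59.2 j [-0.09  0.54 -0.36  0.   -0.67  0.28]
[[-0.982, 0.004, 0.189], [-0.189, -0.003, -0.982], [-0.003, -1.0, 0.004]]
step mm 0.9249747631622506 deg 0.29849320999484474
[-0.0002, -0.0, -0.0009, -0.0013, 0.0049, -0.0011, 0.05], [-0.0002, -0.0, -0.0009, -0.0013, 0.0049, -0.0011, 0.05], [-0.0002, -0.0, -0.0009, -0.0013, 0.0049, -0.0011, 0.05],
```

View pics/c4.png

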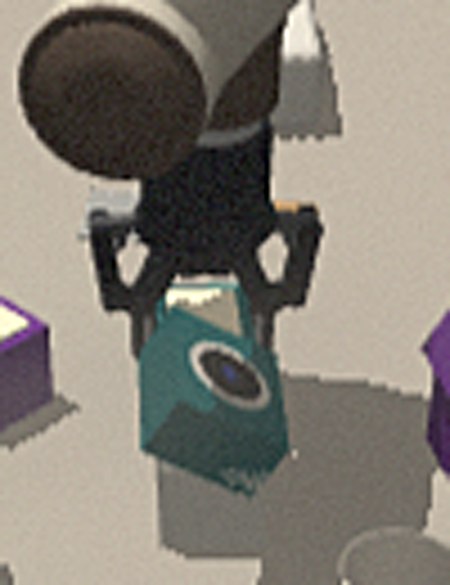

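The side view shows the lamp gripped and tucked right behind the reader. I now press gently in small rows until contact shows in the force.

Emit:
play_rows(series=[[0,0,-0.002,0,0.01,0,0.05],[0,0,-0.002,0,0.005,0,0.05],[0,0,0,0,0,0,0.05]])

```text
clock: 3.65
position: [537.3, -210.6, 19.2]
ee_rot: [0.06, -0.702, 0.707, -0.061]
contact_force: [-0.1, 1.3, -1.6]
gripper_width: 59.8
```

Emit:
play_rows(series=[[0,0,-0.002,0,0,0,0.05],[0,0,-0.002,0,0,0,0.05]])

```text
clock: 3.85
position: [537.1, -210.0, 19.5]
ee_rot: [0.059, -0.701, 0.708, -0.061]
contact_force: [0.5, -14.1, -4.8]
gripper_width: 59.3
```

Emit:
play_rows(series=[[0,0,-0.004,0,0,0,0.05],[0,0,-0.004,0,0,0,0.05],[0,0,-0.004,0,0,0,0.05]])

```text
clock: 4.15
position: [537.1, -210.3, 20.2]
ee_rot: [0.056, -0.696, 0.713, -0.061]
contact_force: [1.0, -22.5, -6.0]
gripper_width: 59.0
```

Contact is firm: 22 N with no further travel. I release, retreat and look.

Emit:
play_rows(series=[[0,0,0,0,0,0,0.085],[0,0,0,0,0,0,0.085],[0,0,0,0,0,0,0.085],[0,0,0,0,0,0,0.085],[0,-0.02,0.002,0,0,0,0.085],[0,-0.03,0.005,0,0,0,0.085],[0,-0.04,0.01,0,0,0,0.085],[0,-0.045,0,0,0,0,0.085],[0,-0.045,0,0,0,0,0.085],[0,-0.03,0,0,0,0,0.085]])

```text
clock: 5.15
position: [536.3, -219.1, 234.0]
ee_rot: [0.061, -0.698, 0.711, -0.058]
contact_force: [0.9, 0.0, -0.6]
gripper_width: 85.3
```

```bash
python3 - <<'E'
from h import *
info()
# move toward above red vial, tool x along -y radial-ish, away from top view of reader
plan([507,176,235],frame([0,-1,0],[0,0,-1]),10,.06)
E
```

```text
5.15 [ 536.3 -219.1  234. ] F [ 0.9  0.  -0.6] w 85.3 j [-0.1   0.3  -0.11  0.02 -1.15  0.26]
[[-0.986, -0.003, 0.168], [-0.168, -0.019, -0.986], [0.006, -1.0, 0.018]]
step mm 39.62303750471207 deg 8.035152015603549
[-0.0037, -0.0008, -0.0394, -0.0011, -0.1402, 0.0018, 0.06], [-0.0092, -0.0008, -0.0385, -0.0011, -0.1402, 0.0018, 0.06], [-0.0145, -0.0007, -0.0369, -0.0011, -0.1402, 0.0018, 0.06], [-0.0195, -0.0007, -0.0345, -0.0011, -0.1402, 0.0018, 0.06], [-0.0241, -0.0006, -0.0314, -0.0011, -0.1402, 0.0018, 0.06], [-0.0283, -0.0005, -0.0277, -0.0011, -0.1402, 0.0018, 0.06], [-0.0319, -0.0004, -0.0235, -0.0011, -0.1402, 0.0018, 0.06], [-0.0349, -0.0003, -0.0188, -0.0011, -0.1402, 0.0018, 0.06], [-0.0372, -0.0003, -0.0138, -0.0011, -0.1402, 0.0018, 0.06], [-0.0387, -0.0002, -0.0084, -0.0011, -0.1402, 0.0018, 0.06],
```

Emit:
play_rows(series=[[-0.004,-0.001,-0.039,-0.001,-0.14,0.002,0.06],[-0.009,-0.001,-0.0385,-0.001,-0.14,0.002,0.06],[-0.0145,-0.001,-0.037,-0.001,-0.14,0.002,0.06],[-0.0195,-0.001,-0.0345,-0.001,-0.14,0.002,0.06],[-0.024,-0.001,-0.0315,-0.001,-0.14,0.002,0.06],[-0.028,-0.0005,-0.0275,-0.001,-0.14,0.002,0.06],[-0.032,-0.0005,-0.0235,-0.001,-0.14,0.002,0.06],[-0.035,-0.0005,-0.019,-0.001,-0.14,0.002,0.06],[-0.037,0,-0.014,-0.001,-0.14,0.002,0.06],[-0.0385,0,-0.0085,-0.001,-0.14,0.002,0.06]])

```text
clock: 6.15
position: [496.4, 190.4, 246.5]
ee_rot: [-0.507, 0.482, -0.49, 0.52]
contact_force: [0.3, -0.2, -0.3]
gripper_width: 60.0
```

```bash
python3 - <<'E'
from h import *
info()
t=snap('top','t3.png')
plan([507,176,190],frame([0,-1,0],[0,0,-1]),4,.06)
im=np.clip(cv2.resize(t['color'][165:235,245:360,::-1],None,fx=7,fy=7,interpolation=cv2.INTER_CUBIC)*1.6,0,255).astype(np.uint8)[:,:800]
cv2.imwrite('pics/c5.png',im)
E
```

```text
6.15 [496.4 190.4 246.5] F [ 0.3 -0.2 -0.3] w 60.0 j [ 0.68  0.2  -0.21  0.01 -1.13  0.95]
[[0.056, 0.021, 0.998], [-0.998, 0.006, 0.056], [-0.004, -1.0, 0.022]]
step mm 15.12232226024353 deg 0.9918655924086515
[0.005, 0.0141, 0.0019, -0.0058, 0.0162, -0.0018, 0.06], [0.005, 0.0141, 0.0021, -0.0058, 0.0162, -0.0018, 0.06], [0.0049, 0.0141, 0.0023, -0.0058, 0.0162, -0.0018, 0.06], [0.0048, 0.0141, 0.0024, -0.0058, 0.0162, -0.0018, 0.06],
```

View pics/c5.png

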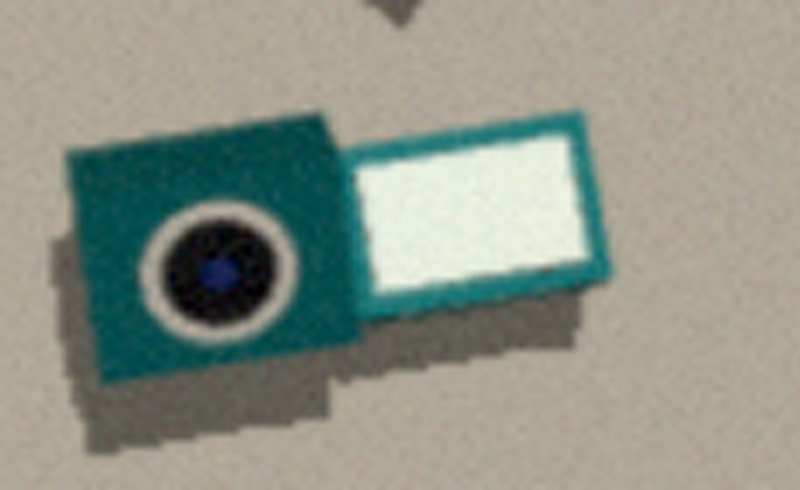

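The lamp sits against the reader in the picture, with panel corners at crop (355,170), (570,135), (590,262) and (377,293), and the yaw looks alike. I check it numerically.

```bash
python3 - <<'E'
from h import *
t=load('t3')
P=lambda x,y:pt(x,y,245,165)
l=pose([(t,P(344,150),(30,45,60)),(t,P(582,112),(30,-45,60)),(t,P(610,277),(-30,-45,60))]);print('lamp',l.x,l.fun.round(1))
l2=pose([(t,P(582,112),(30,-45,60)),(t,P(610,277),(-30,-45,60))]);print('lamp R',l2.x,l2.fun.round(1))
T=load('t0')
h=np.array([onz(T,pt(*q),60)[:2] for q in[(484,83),(697,76),(705,205),(490,212)]]); g=np.array([onz(t,P(*q),60)[:2] for q in[(355,170),(570,135),(590,262),(377,293)]])
an=lambda k:np.arctan2(-(k[1]-k[0]+k[2]-k[3])[0]*-1,-(k[1]-k[0]+k[2]-k[3])[1])
print('panel centre',h.mean(0),g.mean(0),'yaw',-an(h),-an(g))
sl=lambda x:87+(x+10)*np.tan(np.pi/6)
uv=[P(68,150),P(323,112),P(358,343),P(103,383),P(219,272)]
def f(q):
    c,sn=np.cos(q[2]),np.sin(q[2]); r=[]
    for p,u in zip([(q[4],45,105),(q[4],-45,105),(q[3],-45,sl(q[3])),(q[3],45,sl(q[3])),(-10,0,87)],uv):
        r+=list(proj(t,[q[0]+c*p[0]-sn*p[1],q[1]+sn*p[0]+c*p[1],p[2]])-u)
    return r
q=least_squares(f,[520,-109,.17,-25,25],x_scale=[100,100,1,10,10]).x;print('reader',q)
c,sn=np.cos(q[2]),np.sin(q[2])
for X in(l.x,l2.x,[*g.mean(0),0]):
    d=np.array(X[:2])-q[:2];print('in reader',c*d[0]+sn*d[1],-sn*d[0]+c*d[1],X[2]-q[2])
E
```

```text
lamp [ 5.34278536e+02 -2.00336008e+02  1.57828645e-01] [-1.7 -0.3  0.8 -0.3  0.9  0.5]
lamp R [ 5.34500524e+02 -1.98258721e+02  1.59572617e-01] [-0.1 -0.4  0.1  0.4]
panel centre [ 547.12436609 -254.20988751] [ 534.04916282 -200.07252402] yaw -0.04290729357064798 -0.16328455035362807
reader [ 5.21045440e+02 -1.09122923e+02  1.69418069e-01 -4.00617779e+01
  3.58653170e+01]
in reader -2.3356889206662785 -92.1384088143656 -0.011589423484060224
in reader -1.7666302759269286 -90.12829148242682 -0.009845451650735804
in reader -2.5173523020165103 -91.8400225919301 -0.1694180688097661
```

Panel centre and corners give the lamp at y of about -90 to -92 mm, x of about -2 mm and 0.01 rad in the reader frame. With 22 N of contact and no further travel, I take it as flush. Next is the vial.

Emit:
play_rows(series=[[0.007,0.014,0.004,-0.006,0.022,-0.002,0.06],[0.006,0.014,0.003,-0.006,0.022,-0.002,0.06],[0.004,0.014,0.002,-0.006,0.015,-0.002,0.06],[0,0.01,0.001,-0.004,0.007,0,0.06],[0,0,0,0,0,0,0.06]])

```text
clock: 6.7
position: [506.9, 178.1, 189.1]
ee_rot: [-0.5, 0.502, -0.5, 0.498]
contact_force: [0.3, -0.7, -0.7]
gripper_width: 59.7
```

```bash
python3 - <<'E'
from h import *
info()
plan([507,176,102],frame([0,-1,0],[0,0,-1]),6,.06)
s=snap('side','s4.png')
cv2.imwrite('pics/c6.png',np.clip(cv2.resize(s['color'][150:310,190:330,::-1],None,fx=4,fy=3.7,interpolation=cv2.INTER_CUBIC)*1.6,0,255).astype(np.uint8))
print(proj(s,read_state()['position']),proj(s,[507,176,144]))
E
```

```text
6.7 [506.9 178.1 189.1] F [ 0.3 -0.7 -0.7] w 59.7 j [ 0.64  0.27 -0.27 -0.   -1.03  0.93]
[[-0.005, -0.004, 1.0], [-1.0, 0.0, -0.005], [-0.0, -1.0, -0.004]]
step mm 14.522246258589414 deg 0.06478216323171006
[0.0004, 0.0145, 0.0001, 0.0007, -0.0009, -0.0, 0.06], [0.0004, 0.0145, 0.0001, 0.0007, -0.0009, -0.0, 0.06], [0.0004, 0.0145, 0.0001, 0.0007, -0.0009, -0.0, 0.06], [0.0004, 0.0145, 0.0, 0.0007, -0.0009, -0.0, 0.06], [0.0004, 0.0145, 0.0, 0.0007, -0.0009, -0.0, 0.06], [0.0004, 0.0145, 0.0, 0.0007, -0.0009, -0.0, 0.06], 
[256.51941153 232.90245254] [256.68147283 250.17060953]
```

View pics/c6.png

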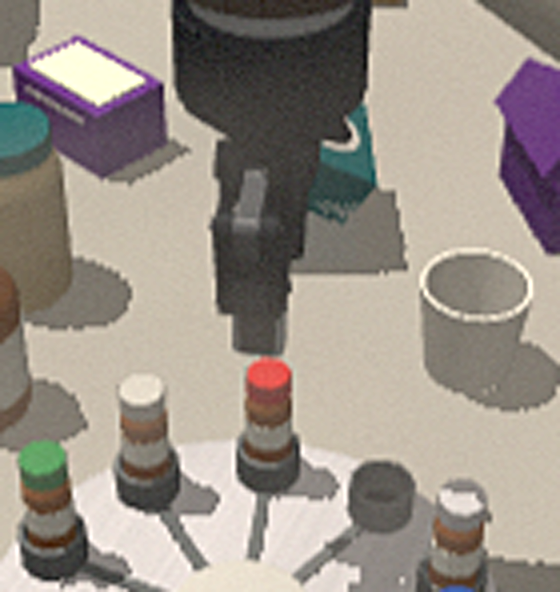

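The gripper is above the red vial, with its cap at crop (268,375) and the finger near column 262, and the neighbours are clear. I descend and grip.

Emit:
play_rows(series=[[0.001,0.0145,0,0,0,0,0.06],[0.001,0.0145,0,0,0,0,0.06],[0,0.0145,0,0,0,0,0.06],[0,0.0145,0,0,0,0,0.06],[0,0.0145,0,0,0,0,0.06],[0,0.01,0,0,0,0,0.06],[0,0,0,0,0,0,0.06]])

```text
clock: 7.45
position: [511.1, 174.5, 108.5]
ee_rot: [0.495, -0.502, 0.503, -0.5]
contact_force: [-0.5, 0.6, 0.1]
gripper_width: 59.7
```

```bash
python3 - <<'E'
from h import *
info()
E
```

```text
7.45 [511.1 174.5 108.5] F [-0.5  0.6  0.1] w 59.7 j [ 0.63  0.36 -0.37 -0.   -0.83  0.93]
[[-0.01, 0.006, 1.0], [-1.0, 0.004, -0.01], [-0.004, -1.0, 0.006]]
```

Emit:
play_rows(series=[[-0.001,0.003,-0.002,0,0,0,0.06],[-0.001,0.003,-0.002,0,0,0,0.06],[0,0,0,0,0,0,0.045],[0,0,0,0,0,0,0.03],[0,0,0,0,0,0,0.018],[0,0,0,0,0,0,0.015],[0,0,0,0,0,0,0.015],[0,0,0,0,0,0,0.015],[0,0,0,0,0,0,0.015]])

```text
clock: 8.35
position: [508.8, 177.7, 105.3]
ee_rot: [0.493, -0.501, 0.503, -0.502]
contact_force: [0.8, -0.1, -0.7]
gripper_width: 20.2
```

Emit:
play_rows(series=[[0,-0.01,0,0,0,0,0.015],[0,-0.015,0,0,0,0,0.015],[0,-0.02,0,0,0,0,0.015],[0,-0.02,0,0,0,0,0.015],[0,-0.025,0,0,0,0,0.015],[0,0,0,0,0,0,0.015],[0,0,0,0,0,0,0.015]])

```text
clock: 9.05
position: [507.8, 176.7, 201.9]
ee_rot: [0.493, -0.501, 0.503, -0.502]
contact_force: [0.8, 0.3, -1.0]
gripper_width: 20.0
```

```bash
python3 - <<'E'
from h import *
info()
s=snap('side','s5.png')
cv2.imwrite('pics/c7.png',np.clip(cv2.resize(s['color'][150:310,190:330,::-1],None,fx=4,fy=3.7,interpolation=cv2.INTER_CUBIC)*1.6,0,255).astype(np.uint8))
p=read_state()['position']; print([proj(s,p+np.array([0,0,k])) for k in(-35,-30,-25,-20)])
E
```

```text
9.05 [507.8 176.7 201.9] F [ 0.8  0.3 -1. ] w 20.0 j [ 0.64  0.25 -0.26  0.   -1.04  0.92]
[[-0.009, 0.012, 1.0], [-1.0, 0.007, -0.01], [-0.007, -1.0, 0.012]]
[array([256.03515674, 241.36784857]), array([256.04516767, 239.3794733 ]), array([256.05526548, 237.37384144]), array([256.06545131, 235.35072738])]
```

View pics/c7.png

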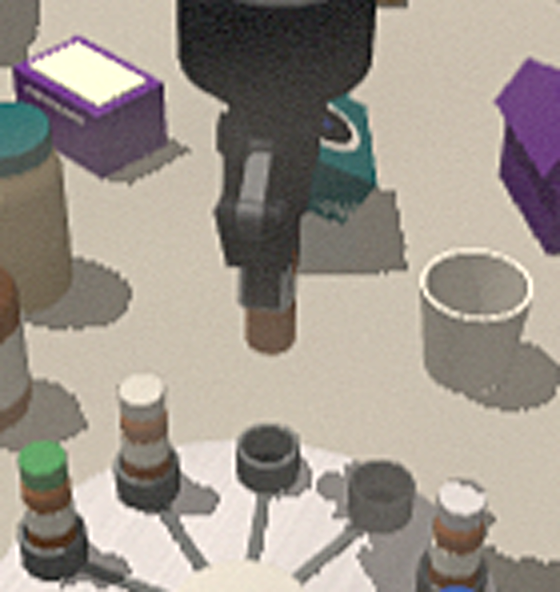

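```bash
cat >> h.py <<'E'
Y=.1725
AX=np.array([-.5*np.cos(Y),-.5*np.sin(Y),.8660254]); EY=np.array([-np.sin(Y),np.cos(Y),0])
MF=frame(-EY,-AX)
E
python3 - <<'E'
from h import *
s=load('s5'); p=read_state()['position']
for k in(30,33,36,39): print(k,proj(s,p+np.array([-2.,11,-k])))
W,e=tri([(load('t0'),pt(184,237)),(load('t3'),pt(219,272,245,165)),(load('s0'),pt(218,265,240,145))]);print('win tri',W,e)
c,sn=np.cos(Y),np.sin(Y);W2=np.array([521-10*c,-109.1-10*sn,87]);print(W2)
F=(W+W2)/2+50*AX; print('focus',F)
k=35
T=F-MF@np.array([0,k,-2]); print('TCP',T); print(MF.round(3))
up=T+np.array([0,60,60])
plan(T+[0,0,60],MF,10,.015)
E
```

```text
30 [256.3167328  243.84877649]
33 [256.30992783 245.04742959]
36 [256.30315841 246.23982121]
39 [256.29642426 247.4260003 ]
win tri [ 510.84878831 -111.21720453   89.00005539] [np.float64(0.21630816814532797), np.float64(0.21630816814532797), np.float64(0.4326163362910003)]
[ 511.14841268 -110.8164578    87.        ]
focus [ 486.36963221 -115.30797566  131.30129769]
TCP [ 470.83569933 -118.0144776   162.6121868 ]
[[ 0.172  0.493  0.853]
 [-0.985  0.086  0.149]
 [-0.    -0.866  0.5  ]]
step mm 29.7806554485556 deg 3.0983658744417113
[0.0295, -0.0023, -0.0034, 0.0509, -0.0179, 0.0041, 0.015], [0.0294, -0.0026, -0.0038, 0.0509, -0.0179, 0.0041, 0.015], [0.0293, -0.0029, -0.0042, 0.0509, -0.0179, 0.0041, 0.015], [0.0292, -0.0033, -0.0046, 0.0509, -0.0179, 0.0041, 0.015], [0.0291, -0.0036, -0.0049, 0.0509, -0.0179, 0.0041, 0.015], [0.029, -0.004, -0.0053, 0.0509, -0.0179, 0.0041, 0.015], [0.0289, -0.0044, -0.0056, 0.0509, -0.0179, 0.0041, 0.015], [0.0288, -0.0048, -0.0058, 0.0509, -0.0179, 0.0041, 0.015], [0.0287, -0.0053, -0.0061, 0.0509, -0.0179, 0.0041, 0.015], [0.0285, -0.0057, -0.0063, 0.0509, -0.0179, 0.0041, 0.015],
```

Emit:
play_rows(series=[[0.029,-0.004,-0.003,0.05,-0.018,0.004,0.015],[0.029,-0.004,-0.004,0.05,-0.018,0.004,0.015],[0.029,-0.003,-0.004,0.05,-0.018,0.004,0.015],[0.029,-0.003,-0.0045,0.05,-0.018,0.004,0.015],[0.029,-0.0035,-0.005,0.05,-0.018,0.004,0.015],[0.029,-0.004,-0.005,0.05,-0.018,0.004,0.015],[0.029,-0.0045,-0.0055,0.05,-0.018,0.004,0.015],[0.029,-0.005,-0.006,0.05,-0.018,0.004,0.015],[0.0285,-0.005,-0.006,0.05,-0.018,0.004,0.015],[0.0285,-0.0055,-0.006,0.05,-0.018,0.004,0.015]])

```text
clock: 10.1
position: [467.5, -123.8, 218.7]
ee_rot: [-0.39, 0.317, -0.552, 0.665]
contact_force: [0.4, -0.5, -0.8]
gripper_width: 19.8
```

```bash
python3 - <<'E'
from h import *
info()
plan([471,-118,163],MF,8,.015)
E
```

```text
10.1 [ 467.5 -123.8  218.7] F [ 0.4 -0.5 -0.8] w 19.8 j [ 0.03 -0.04 -0.61 -0.15 -0.49  1.85]
[[0.189, 0.487, 0.853], [-0.982, 0.086, 0.168], [0.009, -0.869, 0.495]]
step mm 7.010783899270178 deg 0.14530227189220227
[-0.0007, 0.0063, -0.0029, 0.0008, 0.0024, -0.0001, 0.015], [-0.0007, 0.0063, -0.003, 0.0008, 0.0024, -0.0001, 0.015], [-0.0007, 0.0063, -0.003, 0.0008, 0.0024, -0.0001, 0.015], [-0.0007, 0.0063, -0.003, 0.0008, 0.0024, -0.0001, 0.015], [-0.0007, 0.0063, -0.003, 0.0008, 0.0024, -0.0001, 0.015], [-0.0007, 0.0063, -0.003, 0.0008, 0.0024, -0.0001, 0.015], [-0.0006, 0.0063, -0.003, 0.0008, 0.0024, -0.0001, 0.015], [-0.0006, 0.0063, -0.003, 0.0008, 0.0024, -0.0001, 0.015],
```

Emit:
play_rows(series=[[-0.001,0.0065,-0.003,0.001,0.003,0,0.015],[-0.001,0.0065,-0.003,0.001,0.003,0,0.015],[-0.001,0.0065,-0.003,0.001,0.003,0,0.015],[-0.001,0.0065,-0.003,0.001,0.003,0,0.015],[-0.0005,0.0065,-0.003,0.001,0.003,0,0.015],[-0.0005,0.0065,-0.003,0.001,0.003,0,0.015],[0,0.006,-0.003,0,0,0,0.015],[0,0,0,0,0,0,0.015]])

```text
clock: 10.9
position: [468.6, -117.8, 161.9]
ee_rot: [-0.384, 0.325, -0.556, 0.662]
contact_force: [0.2, 1.0, -0.2]
gripper_width: 20.0
```

```bash
python3 - <<'E'
from h import *
info()
plan([471,-118,163],MF,1,.015)
s=snap('side','s6.png'); t=snap('top','t6.png')
a=cv2.resize(s['color'][110:220,230:320,::-1],None,fx=5,fy=5,interpolation=cv2.INTER_CUBIC);b=cv2.resize(t['color'][160:240,240:310,::-1],None,fx=5,fy=5,interpolation=cv2.INTER_CUBIC)
im=np.zeros((550,800,3),np.uint8);im[:550,:450]=a;im[:400,450:800]=b
cv2.imwrite('pics/c8.png',np.clip(im*1.6,0,255).astype(np.uint8))
p=read_state()['position'];M=R.from_quat(read_state()['ee_rot']).as_matrix()
for v in([0,0,0],[0,35,-2],[0,35,-13],[0,35,9],[-11,35,-2]): q=proj(s,p+M@np.array(v,float)); print(v,q,'crop',(q-[230,110]+.5)*5-.5)
E
```

```text
10.9 [ 468.6 -117.8  161.9] F [ 0.2  1.  -0.2] w 20.0 j [ 0.04  0.04 -0.68 -0.2  -0.34  1.88]
[[0.171, 0.486, 0.857], [-0.985, 0.087, 0.147], [-0.003, -0.87, 0.494]]
step mm 2.623389741396493 deg 0.43844907430808144
[0.0006, 0.0002, 0.0026, 0.0072, -0.0019, -0.0019, 0.015], 
[0, 0, 0] [288.97581573 157.26976439] crop [296.87907865 238.34882195]
[0, 35, -2] [281.90491172 168.24026084] crop [261.5245586  293.20130421]
[0, 35, -13] [285.69660885 170.01827983] crop [280.48304425 302.09139913]
[0, 35, 9] [278.08433997 166.44870184] crop [242.42169985 284.24350922]
[-11, 35, -2] [282.30291377 170.79870043] crop [263.51456887 305.99350213]
```

View pics/c8.png

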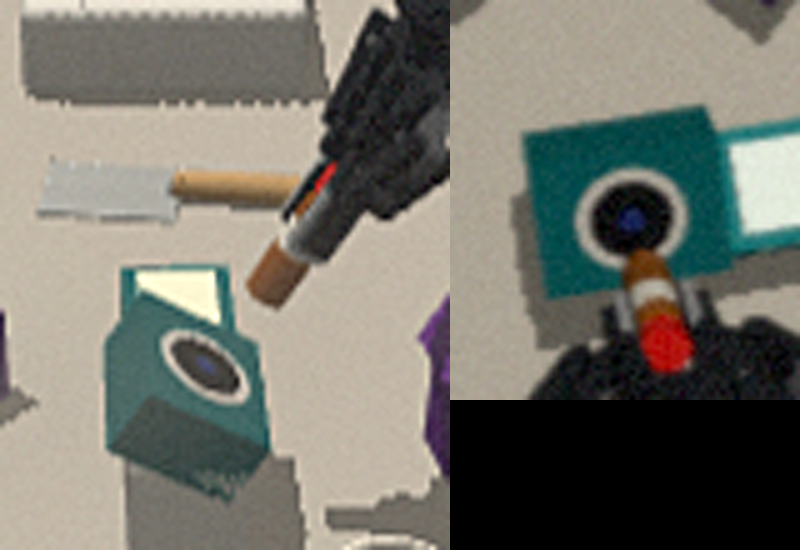

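```bash
python3 - <<'E'
from h import *
s=load('s6');t=load('t6');p=read_state()['position'];M=R.from_quat(read_state()['ee_rot']).as_matrix()
S=lambda v:((proj(s,p+M@np.array(v,float))-[230,110]+.5)*5-.5).round(0)
T=lambda v:((proj(t,p+M@np.array(v,float))-[240,160]+.5)*5-.5+[450,0]).round(0)
for z in(-4,-2,0):
  print(z,'top rim',T([0,35,z+11]),'cap',T([0,-40,z]),'capdown',T([0,-40,z-10.5]),'side base',S([0,35,z]),'cap',S([0,-40,z]))
print('window top',((proj(t,[511,-111,87.5])-[240,160]+.5)*5-.5+[450,0]))
# triangulated base/cap from pictures
F=np.array([511,-111,88])+50*AX
print('F side',(proj(s,F)-[230,110]+.5)*5-.5,'base est z-2',p+M@[0,35,-2],F)
for nm,pix in(('base',(265,297)),):
  d=pt(*pix,230,110,5); print(nm,d)
g=np.clip(np.hstack([cv2.resize(s['color'][135:180,270:310,::-1],None,fx=9,fy=9,interpolation=cv2.INTER_CUBIC),cv2.resize(t['color'][202:247,265:305,::-1],None,fx=9,fy=9,interpolation=cv2.INTER_CUBIC)])*1.7,0,255).astype(np.uint8)
cv2.imwrite('pics/c9.png',g)
E
```

```text
-4 top rim [641. 253.] cap [667. 357.] capdown [670. 380.] side base [265. 295.] cap [350. 179.]
-2 top rim [641. 249.] cap [667. 353.] capdown [669. 375.] side base [262. 293.] cap [347. 177.]
0 top rim [640. 245.] cap [666. 349.] capdown [669. 371.] side base [258. 292.] cap [343. 175.]
window top [630.71143534 219.53048135]
F side [257.71264185 293.58479888] base est z-2 [ 484.52672094 -115.37042391  131.65275516] [ 486.37103171 -115.29114449  131.30127   ]
base [282.6 169. ]
```

View pics/c9.png

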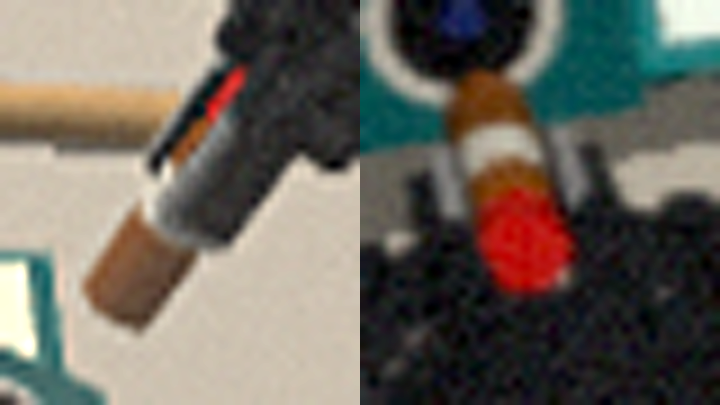

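The crop shows the base at crop (112,308) and the cap in the grip. In both views the base and axis match the prediction within about 1 px. The base is about 2.5 mm short of the focus, so I make one small correction, settle and hand in.

Emit:
play_rows(series=[[0.0005,0.001,0.002,0.006,0,0,0.015],[0,0,0,0,0,0,0.015],[0,0,0,0,0,0,0.015],[0,0,0,0,0,0,0.015],[0,0,0,0,0,0,0.015]])

```text
clock: 11.5
position: [472.6, -118.5, 164.9]
ee_rot: [-0.381, 0.321, -0.558, 0.664]
contact_force: [-0.1, 1.1, 0.2]
gripper_width: 20.2
```

```bash
python3 - <<'E'
from h import *
info()
st=read_state();M=R.from_quat(st['ee_rot']).as_matrix();b=st['position']+M@[0,35,-2.7]; W=np.array([511,-111,88.])
d=b-W;print('out',d@AX,'off',np.linalg.norm(d-AX*(d@AX)),'ang',np.arccos(-M[:,1]@AX),st['joint_vel'].round(4))
t0=load('t0')['color'].astype(int);t=get_image('top')['color'].astype(int)
D=np.abs(t-t0).sum(2)
for n,(u,v) in dict(lampR=(345,192),spat=(391,190),jar=(238,128),reag=(193,132),beaker=(222,247),purl=(307,138),green=(118,162),blue=(90,244),white=(146,181),silver=(122,243)).items(): print(n,D[v-8:v+9,u-8:u+9].mean().round(1))
E
```

```text
11.5 [ 472.6 -118.5  164.9] F [-0.1  1.1  0.2] w 20.2 j [ 0.04  0.04 -0.68 -0.21 -0.33  1.89]
[[0.171, 0.497, 0.851], [-0.985, 0.087, 0.147], [-0.001, -0.864, 0.504]]
out 51.16992982198767 off 2.198508557294098 ang 0.004889512382782197 [-0.0012 -0.0038  0.0007  0.0008 -0.      0.0001]
lampR 102.0
spat 10.0
jar 10.9
reag 12.6
beaker 11.0
purl 12.4
green 10.7
blue 10.5
white 10.0
silver 10.8
```

The vial is still, the pose is within tolerance, and the bystanders are unchanged to noise level. I hand in.

```bash
python3 -c "
from h import *
print(job_done());info()"
```

```text
the job is handed in; nothing more can be done
None
the job is handed in; nothing more can be done
```

I docked the teal lamp against the reader and let it go. Then I lifted the red-capped vial from its cup, and I handed in at about 11.5 s with the gripper holding it in front of the window.

- **Lamp:** It stopped firmly against the reader under a 22 N push. The pictures then put it at x ≈ -2 mm, with a yaw difference of about 0.01 rad. The y estimates disagreed, from -90.1 to -92.1 mm. All are inside the -93 to -87 mm limits, but image accuracy is only about 2 mm. I could not see the contact gap itself, so the push is the main evidence that it is flush.
- **Vial:** I estimate the base at about 51 mm out from the window and 2 mm off the line of view. The tool's axis is within 0.005 rad of the line of view, and the vial looked lined up with the tool in both views. The joints were practically still, and nothing showed touching the vial except the fingers. The gripper read 20.2 mm on a 21–22 mm vial, so the pads may be partly on the cap.
- **Other things:** The four other vials, the spatula, jar, reagent bottle, beaker and purple lamp showed no change from the first top picture beyond noise. I did not compare the purple reader.

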